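# Free a plaster plaque from its casting board with a wedge

## Task

Swing the green keeper bar fully shut behind the plaster plaque until it clicks into its detent, so the plaque cannot slide away; only then push the wooden wedge along the casting board, nose first, under the plaque's front lip until that edge is raised about 5 mm (no more than 8 mm), the rear edge still resting on the board. Finish while still holding the wedge there in the gripper, with the wedge flat on the board, the bar still shut and the robot clear of the plaque; leave the two jars, the cup and the hammer where they are.

Things in the scene. Friction and masses are not known exactly. Their poses are not given: they have to be found in the camera images.
- fixture: Fixed grey casting board 360 x 210 mm, 18 mm thick. Origin: centre of its underside; its x axis is the long direction, in which the wedge is pushed; z up; top at z = 18 mm. From x = -180 to -20 mm is the free lane for the wedge. Two wooden cheeks (12 mm high, inner faces at y = +-73, x -10 to 110) guide the plaque; the keeper bar lies behind it, at x = 140 when shut.
- keeper (a joint): Green bar turning level about an upright hinge. 0 = shut: along the board's -y, across behind the plaque. Grows as it swings away to the board's +x (counterclockwise from above), up to 1.5; starts 0.6 to 1.2 rad. Light friction, stays where left. From 0.1 to 0.05 rad it rides over a sprung ball (5 to 10 N at the knob), then the ball snaps up behind it and holds it at 0, the hinge's stop.
- keeper_hinge (a point): On the keeper bar's hinge axis, at half the bar's height: x = 140, y = 85, z = 34 in the board's frame.
- keeper_knob (a point): Centre of the top face of the bar's black upright knob (20 mm diameter, 36 mm tall, on top of the bar, its top 78 mm above the bench), 120 mm from the hinge axis. The bar is 14 mm wide, 16 mm high, 173 mm long from the hinge, top 42 mm above the bench.
- plaque: Loose white plaster plaque with rosette, 150 (x) x 140 mm, 0.4 to 0.75 kg. Origin: centre of its underside; x as the board's x, front lip to rear. It stands on two runners 6 mm high, 12 mm wide, along its sides; between them a channel 116 mm wide, 6 mm high, is open to the front. Slab top 26 mm, rosette 40 mm above the origin. Starts 1 to 5 mm from the shut bar; can slide back against it.
- lip (a point): Middle of the lower front edge of the plaque's slab, over the channel: 6 mm above the board at the start (24 mm above the bench). How far it rises is the lift asked for.
- heel (a point): Middle of the plaque's rear face at the level of the runners' underside: on the board (z = 18 in the board's frame) at the start; must stay down.
- wedge: Loose wooden wedge 120 mm long, 36 wide, 0.16 kg, on the bench. Origin: underside, below the handle's centre; x points to the nose. The ramp rises evenly from 3 mm thick at the nose (x = 97) to 20 mm at x = 27, then a flat tail 20 mm thick to x = -23. Dark upright handle 30 (x) x 24 mm (y), 20 to 58 mm above the underside. Red line 33 mm from the nose: lip over it = lip raised 5 mm.
- nose (a point): Bottom middle of the wedge's thin front edge, 97 mm ahead of its origin.
- jar_white: White jar with white lid, 64 mm diameter, 62 mm tall, origin under its centre: leave alone.
- jar_black: White jar with black lid, 64 mm diameter, 62 mm tall, origin under its centre: leave alone.
- cup: Small translucent cup, 68 mm rim diameter, 45 mm tall, origin under its centre: leave alone.
- hammer: Small hammer with wooden handle lying on the bench: leave alone.
Not all that is in view belongs to the job. What is shaped like the wedge but purple or turquoise is not meant. There is more than one size of the plaque; the job needs the smaller.

How it is judged:
By the outcome, as a careful person would: the job done as asked, in the order asked, and still so for the second after the job is handed in, while the arm keeps its last pose, push and grip.
It also fails if it takes over 59 s, if anything falls off the work surface, if the arm or the gripper's body presses on something with over 40 N, if the wrist force passes 120 N, or if a joint passes its speed limit or range.

## Robot

A 6-joint arm with a two-finger parallel gripper is mounted at the origin on the work surface. World frame = base frame: x ahead of the robot, y to its left, z up, the work surface at z = 0. Lengths are in m, angles in rad, forces in N, time in s.
With the tool pointing down it reaches from about 0.25 to 0.775 m from the base axis. Payload 4 kg.
Tool frame: the origin (TCP) lies on the mounting face of the last link; the fingertips stand 173 mm ahead of it and the grasp point (between the pads) lies 155 mm ahead of it (manip.hold_point_z is the distance from the TCP to the grasp point, in m); z points along the fingers, y is the direction in which the jaws open and shut (so a half turn about z gives the same grasp; the last joint's range is limited). The gripper opens to 85 mm and grips with 20 to 120 N. Pads are 22 mm wide; open, the fingers measure 114 mm over their backs; the gripper's body (76 mm by 85 mm) begins 54 mm behind the grasp point. The pads swing forward as they close: fully open they stand 13 mm farther back than shut.
Start: joints at [-1.35, 0.087, 1.371, -0, 1.684, -0.103], TCP at [0.175, -0.521, 0.405] pointing down, gripper open.
Joint ranges: [-3.1, 3.1], [-0.76, 2.03], [0.27, 2.55], [-1.08, 4.22], [0.17, 2.65], [-2.57, 2.57]. Speed limits (rad/s): [2.79, 2.79, 3.14, 3.14, 3.14, 3.14].

## Interface

Orientations are given as a unit quaternion [w, x, y, z].
In Python, from rig import manip gives the robot as it stands.
- The arm moves only by the tool move_arm, never from a script. Its argument "increments" is a list of rows, each a list of 2 entries, a list of its own where there are three numbers: the shift along the world's x, y, z in cm, then the turn about the world's z in rad. In form: [[[tx, ty, tz], turn], ...]. A call has 1 to 8 rows; each row is the pose to reach, as a shift and turn from the pose commanded when the call began; what a row does not reach only later rows make up. A row lasts 1/10 s, in which the tool goes at most 50 mm and 8.59 degrees, less where a joint would pass 70% of its speed; a pose out of reach is approached as far as the arm can. A call with a gripper value outside its range is refused whole. "fingers" is the opening, from 0 (shut) to 1 (fully open), set as the call begins (left out, the last holds). The fingers move at their own pace and stop on an object; "force" is the grip in N (left out, the last holds). Time passes only in rows, so rows that repeat a pose let the fingers close. It gives the time, the measured TCP pose, the force and the opening at its end, in the units of the state.
- manip.sense(): the state, without advancing time (a new reading comes with each control period).
- manip.grab_frame(name): name is "side" or "top" or "wrist"; returns the picture (420x560x3 uint8, blue, green, red); there is no depth.
- manip.camera_info(name): a dict with "camera_matrix" (3x3 intrinsics, pixels), "R" (3x3) and "t" (3): a world point X has camera coordinates R X + t; the wrist camera has in their place "hand_eye" (4x4, takes a point from camera to tool coordinates, whose origin is the TCP and whose axes are the flange's). Camera axes: x right, y down, z forward; pixel columns grow to the right and rows downward; lengths in m; the calibration is good to about 2 mm. A picture is of the moment at which its call begins: read the wrist's pose just before it. camera_info takes no time and is no camera call.
- manip.sign_off(): hands the job in, once; it reports no verdict.
Trained networks look in the newest picture that a camera, given by its name, has taken for a name from the list of things; names that differ only in an ending like _2 or _b are one class to them, and where a whole thing is asked for, a point or a joint stands for the part that bears it (a point fixed in the world has none). Each returns a list of dicts, best first, with "score" (0 to 1); they miss things now and then, are a little off and sometimes report something else, mostly with a low value. They report only what shows in the picture. A call takes as long as a camera call. They do not tell look-alikes from the thing itself.
- manip.look_for(camera, label): "centre" ([x, y, z] in m, in the coordinates of the camera as it stood for that picture, good to about 4 mm: the middle of the surface that is visible of it).
The state is a dict: "time_s": time; "joint_positions": joint angles; "joint_vel": joint speeds; "effort": joint torques, N m; "eef_pos": TCP position; "tool_rot": TCP orientation; "ft_force": force on the tool from outside, world axes, zero at the start; "moment": the same for the moment, N m; "finger_gap": opening from 0.0 (shut) to 1.0 (fully open).
Only numpy, scipy, OpenCV 4.12 (cv2) and the standard library are available. Lean on these libraries where they do the work, as an engineer would, in place of code of your own. Each camera call takes 0.05 s, during which the arm holds its last target.

## Working session

There is one attempt and no reset: what is moved stays moved. The work goes in short steps, Python scripts to look and compute and a tool call to move; the robot and the scene stay as the last step left them, time stands still between calls to the robot, and variables do not carry over. Pictures are saved under pics/ and viewed, and the job is handed in when it is done.

Besides the shell and the picture viewer there is one more tool, called by a JSON object that holds its "op" and its "data", one argument or row to a line. move_arm: Moves the arm, as the interface text tells. Its arguments: {"type":"object","properties":{"increments":{"type":"array","items":{"type":"array"}},"fingers":{"type":"number"},"force":{"type":"number"}},"required":["increments"]}

```bash
ls; mkdir -p pics; python3 - <<'E'
from rig import manip
import cv2,numpy as np
for n in("top","side","wrist"):
    f=manip.grab_frame(n); cv2.imwrite(f"pics/{n}0.png",f)
    print(n,{k:np.round(v,4).tolist() for k,v in manip.camera_info(n).items()})
print(manip.sense())
E
```

```text
pics
top {'camera_matrix': [[530.6853, 0.0, 286.1243], [0.0, 530.6853, 214.5363], [0.0, 0.0, 1.0]], 'R': [[0.0116, -0.9998, 0.0144], [-0.9886, -0.0136, -0.15], [0.1501, -0.0124, -0.9886]], 't': [-0.0636, 0.4717, 1.7142]}
side {'camera_matrix': [[516.0993, 0.0, 268.3661], [0.0, 516.0993, 221.6459], [0.0, 0.0, 1.0]], 'R': [[0.9985, -0.0537, -0.0032], [-0.0296, -0.4983, -0.8665], [0.045, 0.8653, -0.4991]], 't': [-0.4951, 0.0381, 1.4818]}
wrist {'camera_matrix': [[339.2213, 0.0, 284.4217], [0.0, 339.2213, 204.5661], [0.0, 0.0, 1.0]], 'hand_eye': [[-0.0008, -0.9496, -0.3134, 0.0804], [1.0, -0.0008, -0.0002, 0.0018], [-0.0, -0.3134, 0.9496, 0.0318], [0.0, 0.0, 0.0, 1.0]]}
{'time_s': 0.15, 'joint_positions': array([-1.35013261e+00,  8.77919939e-02,  1.37190532e+00,  1.63733091e-05,
        1.68363238e+00, -1.03085930e-01]), 'joint_vel': array([ 0.0013927 , -0.00039239, -0.00331286, -0.00080616, -0.00026316,
        0.00161702]), 'effort': array([ 1.01261030e-03, -3.52373171e+01, -3.13679481e+01, -5.22098844e-05,
        8.06496944e-03, -2.32254433e-05]), 'eef_pos': array([ 0.17495331, -0.52133618,  0.40380498]), 'tool_rot': array([-8.67496173e-04,  9.86926336e-01,  1.61169642e-01, -4.29085029e-05]), 'ft_force': array([-0.68388431,  0.55110136,  0.18062662]), 'moment': array([-0.04698941,  0.03560074,  0.00776678]), 'finger_gap': 0.9952684573352659}
```

View pics/top0.png

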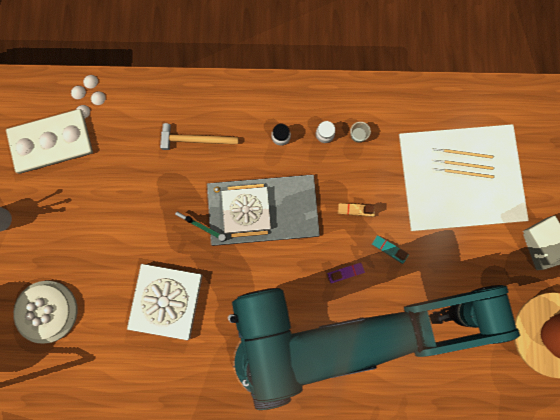

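View pics/side0.png

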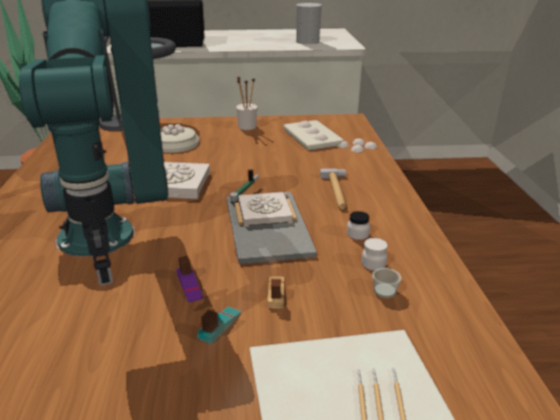

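View pics/wrist0.png

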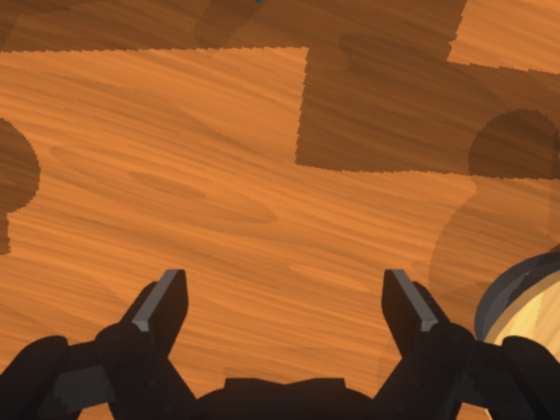

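```bash
cat > h.py <<'E'
from rig import manip
import cv2,numpy as np
from scipy.spatial.transform import Rotation as Ro
def campose(n,s=None):
    c=manip.camera_info(n)
    if n!="wrist":
        R=np.array(c["R"]).T; return R,-R@np.array(c["t"]),np.array(c["camera_matrix"])
    s=s or manip.sense(); q=s["tool_rot"]; Rt=Ro.from_quat([q[1],q[2],q[3],q[0]]).as_matrix()
    H=np.array(c["hand_eye"]); return Rt@H[:3,:3],Rt@H[:3,3]+s["eef_pos"],np.array(c["camera_matrix"])
def ray(cp,uv,z):
    R,o,K=cp; d=R@np.linalg.inv(K)@np.array([uv[0],uv[1],1.]); return o+d*(z-o[2])/d[2]
def proj(cp,X):
    R,o,K=cp; p=K@(R.T@(np.array(X)-o)); return p[:2]/p[2]
E
python3 - <<'E'
from h import *
for n in("top","side"):
    R,o,K=campose(n)
    for l in("fixture","keeper","keeper_knob","plaque","wedge","jar_white","cup"):
        for d in manip.look_for(n,l)[:4]:
            c=np.array(d["centre"]); print(n,l,round(d["score"],2),np.round(R@c+o,4))
f=cv2.imread("pics/top0.png"); cv2.imwrite("pics/top0c.png",cv2.resize(f[160:300,150:410],None,fx=3,fy=3,interpolation=cv2.INTER_CUBIC))
f=cv2.imread("pics/side0.png"); cv2.imwrite("pics/side0c.png",cv2.resize(f[160:350,150:410],None,fx=3,fy=3,interpolation=cv2.INTER_CUBIC))
print(manip.sense()["time_s"])
E
```

```text
top fixture 0.59 [ 0.7396 -0.0379  0.0579]
top fixture 0.36 [0.433  0.2235 0.039 ]
top keeper 0.5 [0.4316 0.2205 0.0401]
top keeper_knob 0.68 [0.4339 0.221  0.0402]
top keeper_knob 0.47 [0.4883 0.0739 0.044 ]
top plaque 0.57 [0.1844 0.322  0.0339]
top wedge 0.89 [ 0.2837 -0.2564  0.014 ]
top wedge 0.72 [ 0.3613 -0.4046  0.012 ]
top wedge 0.56 [ 0.495  -0.2951  0.0183]
top jar_white 0.67 [ 0.7527 -0.189   0.0619]
top cup 0.53 [ 0.7664 -0.3082  0.0165]
top cup 0.25 [0.4828 0.0729 0.045 ]
side fixture 0.92 [ 0.4879 -0.0663  0.0127]
side fixture 0.17 [ 0.7583 -0.2097  0.0352]
side keeper 0.62 [0.4313 0.2201 0.0417]
side keeper_knob 0.77 [0.436  0.2185 0.0389]
side plaque 0.93 [0.4922 0.0395 0.044 ]
side plaque 0.74 [0.2303 0.2873 0.0385]
side plaque 0.2 [ 0.7638 -0.3151  0.0299]
side wedge 0.9 [ 0.4949 -0.345   0.0172]
side wedge 0.9 [ 0.2862 -0.2526  0.0165]
side wedge 0.6 [ 0.357  -0.4377  0.0187]
side jar_white 0.93 [ 0.757  -0.2065  0.0381]
side cup 0.73 [ 0.765  -0.3136  0.0275]
0.85
```

View pics/top0c.png

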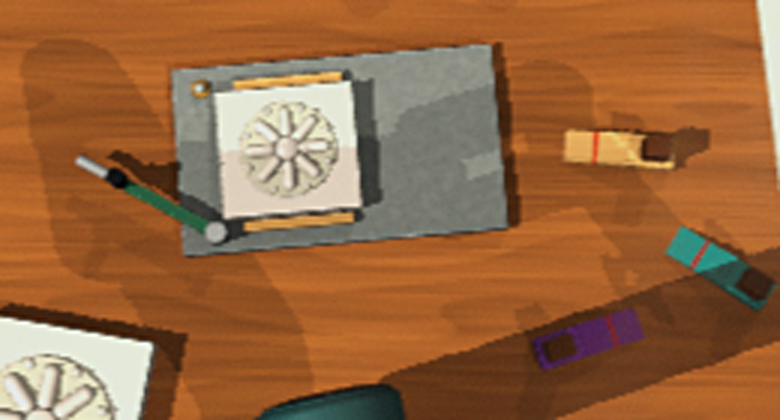

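View pics/side0c.png

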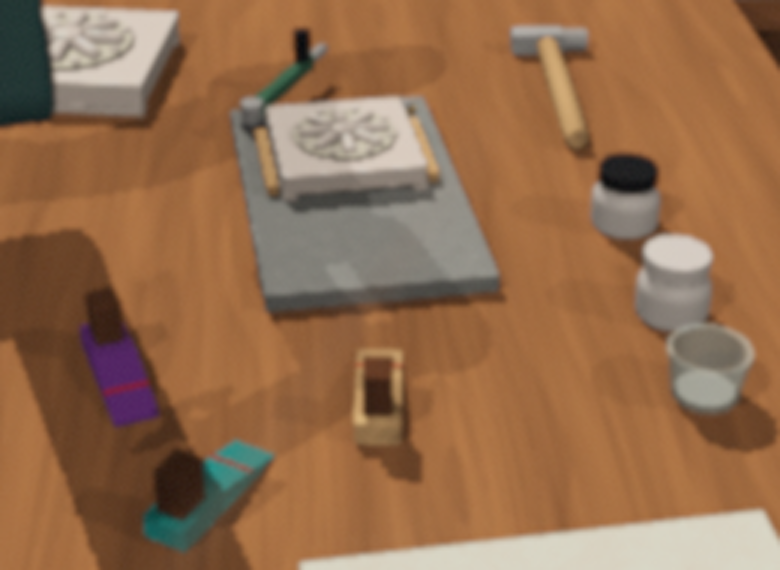

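```bash
cat >> h.py <<'E'
def fitpose(P,Q):
    P=np.array(P,float);Q=np.array(Q,float)[:,:2];p=P.mean(0);q=Q.mean(0);A=P-p;B=Q-q
    th=np.arctan2((A[:,0]*B[:,1]-A[:,1]*B[:,0]).sum(),(A*B).sum());R=np.array([[np.cos(th),-np.sin(th)],[np.sin(th),np.cos(th)]])
    return th,q-R@p,np.round((Q-(P@R.T+q-R@p))*1e3,1)
E
python3 - <<'E'
from h import *
cp=campose("top")
f=lambda x,y:((x+.5)/3-.5+150,(y+.5)/3-.5+160)
pts=[ray(cp,f(*p),.018) for p in[(173,71),(491,44),(508,226),(185,254)]]
th,t,res=fitpose([(.18,-.105),(-.18,-.105),(-.18,.105),(.18,.105)],pts); print("board",th,t,res)
R=np.array([[np.cos(th),-np.sin(th)],[np.sin(th),np.cos(th)]])
inb=lambda X:np.round(R.T@(X[:2]-t)*1e3,1)
for nm,p,z in[("hinge",(215,231),.045),("knobtop",(115,178),.078),("tip",(80,158),.042)]:
    X=ray(cp,f(*p),z);print(nm,X,inb(X))
pts=[ray(cp,f(*p),.044) for p in[(214,93),(352,82),(360,207),(223,218)]]
print("plaque",fitpose([(.075,-.07),(-.075,-.07),(-.075,.07),(.075,.07)],pts),[inb(p) for p in pts])
# wedge : nose corners z=3mm, tail
for nm,p,z in[("nose1",(565,129),.003),("nose2",(565,162),.003),("red",(597,146),.011),("handle top",(658,147),.058),("tail2",(674,167),.02)]:
    X=ray(cp,f(*p),z);print(nm,X,inb(X))
E
```

```text
board 1.6704473977140086 [0.49288795 0.01997835] [[-2.  -1.7]
 [-1.6  0.7]
 [ 1.8  2. ]
 [ 1.9 -0.9]]
hinge [0.3953406  0.15257782 0.045     ] [141.6  83.9]
knobtop [0.44727067 0.25732651 0.078     ] [240.7  21.8]
tip [0.47388624 0.30259541 0.042     ] [283.1  -9.2]
plaque (np.float64(1.663465090317786), array([0.48599198, 0.07635768]), array([[-0.8,  0.8],
       [-0.2, -1.3],
       [ 0.6,  0.6],
       [ 0.4, -0.1]])) [array([132.2, -68.5]), array([-20. , -67.9]), array([-17.2,  71.2]), array([132.1,  70.3])]
nose1 [ 0.52043536 -0.23269658  0.003     ] [-254.2   -2.3]
nose2 [ 0.48284652 -0.23258175  0.003     ] [-250.3   35.1]
red [ 0.50022113 -0.26760779  0.011     ] [-286.9   21.3]
handle top [ 0.49226753 -0.32797813  0.058     ] [-346.2   35.2]
tail2 [ 0.47626589 -0.35204295  0.02      ] [-368.5   53.6]
```

{"op": "move_arm", "data": {
  "increments": [
    [[1.4,4,0],0.05],
    [[2.8,8,0],0.1],
    [[4.2,12,0],0.15],
    [[5.6,16,0],0.2],
    [[7,20,0],0.25],
    [[8.4,24,0],0.3],
    [[9.8,28,0],0.35],
    [[11.2,32,0],0.4]
  ],
  "fingers": 0.5
}}

```text
time_s: 1.65
eef_pos: [0.287, -0.1997, 0.405]
tool_rot: [0.001, 0.935, 0.355, 0.0]
ft_force: [0.2, -0.8, 0.4]
finger_gap: 0.499
```

{"op": "move_arm", "data": {
  "increments": [
    [[1.6,4.6,-1],0.05],
    [[3.2,9.2,-2],0.1],
    [[4.8,13.8,-3],0.15],
    [[6.4,18.4,-4],0.2],
    [[8,23,-5],0.25],
    [[9.6,27.6,-6],0.3],
    [[11.2,32.2,-7],0.35],
    [[12.8,36.8,-8],0.385]
  ]
}}

```text
time_s: 2.45
eef_pos: [0.415, 0.1689, 0.3247]
tool_rot: [0.0, 0.85, 0.528, 0.001]
ft_force: [1.1, -0.4, 1.2]
finger_gap: 0.503
```

{"op": "move_arm", "data": {
  "increments": [
    [[1.6,4.5,0],0],
    [[3.2,9,0],0],
    [[3.2,9,0],0],
    [[3.2,9,0],0]
  ]
}}

```text
time_s: 2.85
eef_pos: [0.447, 0.2574, 0.3242]
tool_rot: [0.0, 0.85, 0.527, -0.001]
ft_force: [0.3, -0.8, 0.7]
finger_gap: 0.504
```

```bash
python3 - <<'E'
from h import *
s=manip.sense(); print(s)
cp=campose("wrist",s); cv2.imwrite("pics/w1.png",manip.grab_frame("wrist"))
for l in("keeper_knob","keeper","plaque"):
  for d in manip.look_for("wrist",l)[:3]: print(l,round(d["score"],2),cp[0]@d["centre"]+cp[1])
E
```

```text
{'time_s': 2.85, 'joint_positions': array([ 4.12650927e-01,  4.18855676e-02,  1.57906519e+00, -5.73085457e-04,
        1.52213917e+00,  8.72560788e-01]), 'joint_vel': array([-3.59623888e-02, -3.99672575e-02,  2.94403391e-02, -3.45400029e-03,
        3.63776785e-03,  1.93990248e-05]), 'effort': array([ 8.23741313e-01, -3.15664780e+01, -3.09038186e+01,  1.06923797e-01,
       -9.04860813e-02,  1.64724985e-02]), 'eef_pos': array([0.4469981 , 0.25738143, 0.32417634]), 'tool_rot': array([ 1.76743644e-04,  8.49659063e-01,  5.27331807e-01, -7.81745195e-04]), 'ft_force': array([ 0.28843593, -0.79752261,  0.66646252]), 'moment': array([-0.01613785,  0.00655542, -0.00708954]), 'finger_gap': 0.5035749273580749}
keeper_knob 0.95 [0.4392187  0.23050709 0.03845824]
keeper 0.94 [0.43982246 0.23285034 0.04241357]
plaque 0.72 [0.26200765 0.30465584 0.0386206 ]
plaque 0.67 [0.51705958 0.1261987  0.04695923]
```

View pics/w1.png

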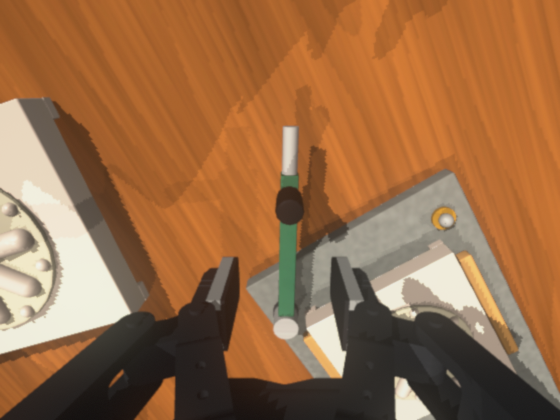

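```bash
python3 - <<'E'
from h import *
f=cv2.imread("pics/w1.png"); cv2.imwrite("pics/w1c.png",cv2.resize(f[110:350,220:480],None,fx=3,fy=2.5,interpolation=cv2.INTER_CUBIC))
cp=campose("wrist")
print(cp[1], ray(cp,(289,203),.078), ray(cp,(285,327),.045),ray(cp,(290,128),.042))
for p in((249,290),(454,172)):print(ray(cp,p,.018))
for z in(.042,.078): print(proj(cp,[.447,.257,z]))
E
```

```text
[0.4831436  0.32579148 0.29333926] [0.45477251 0.26170004 0.078     ] [0.39659848 0.15119773 0.045     ] [0.47611796 0.30196854 0.042     ]
[0.37565697 0.18415915 0.018     ]
[0.58115352 0.20671428 0.018     ]
[282.05381705 198.07216041]
[281.77240772 213.83553583]
```

View pics/w1c.png

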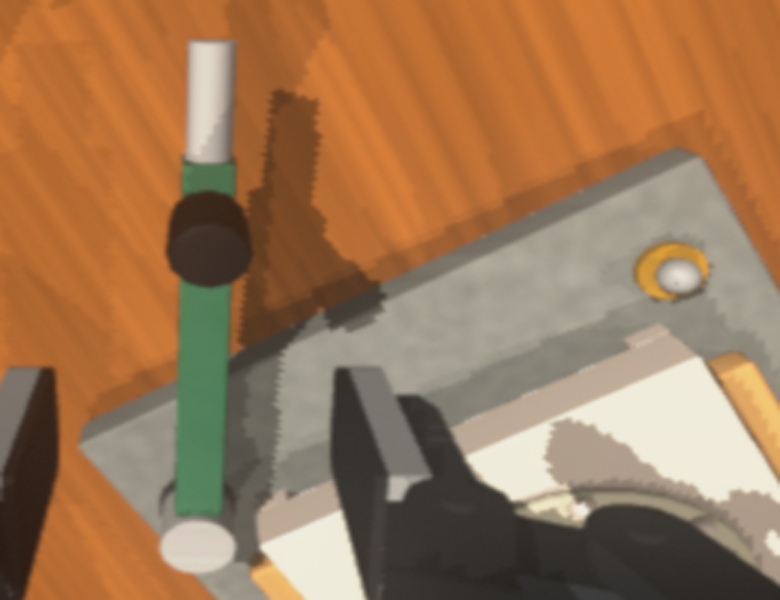

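{"op": "move_arm", "data": {
  "increments": [
    [[0.3,-0.1,-2.5],-0.02],
    [[0.5,-0.1,-5],-0.04],
    [[0.5,-0.1,-7.5],-0.04],
    [[0.5,-0.1,-9.9],-0.04],
    [[0.5,-0.1,-9.9],-0.04],
    [[0.5,-0.1,-9.9],-0.04]
  ]
}}

```text
time_s: 3.65
eef_pos: [0.452, 0.2548, 0.2263]
tool_rot: [0.0, 0.861, 0.509, 0.0]
ft_force: [0.2, 0.9, 0.2]
finger_gap: 0.5
```

```bash
python3 - <<'E'
from h import *
s=manip.sense(); print(s["eef_pos"],s["ft_force"])
cv2.imwrite("pics/w2.png",manip.grab_frame("wrist"))
E
```

```text
[0.45201019 0.25475252 0.22630263] [0.23069304 0.93131383 0.20555833]
```

View pics/w2.png

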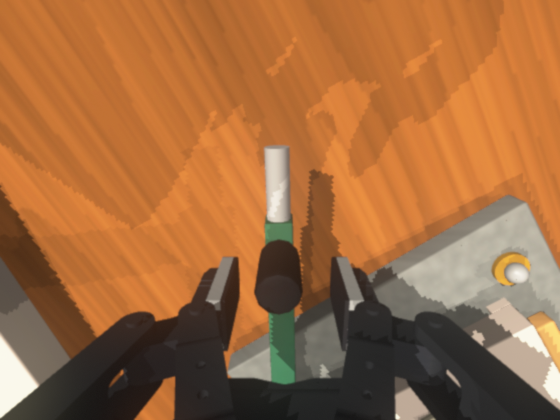

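{"op": "move_arm", "data": {
  "increments": [
    [[0,0,0],0],
    [[0,0,0],0],
    [[0,0,0],0],
    [[0,0,0],0],
    [[0,0,0],0]
  ],
  "fingers": 0.0,
  "force": 25
}}

```text
time_s: 4.2
eef_pos: [0.4526, 0.2558, 0.2278]
tool_rot: [0.0, 0.861, 0.509, 0.002]
ft_force: [-0.6, -0.3, 6.9]
finger_gap: 0.223
```

```bash
python3 - <<'E'
from h import *
s=manip.sense(); print(s["time_s"],s["eef_pos"],s["ft_force"],s["finger_gap"])
h=np.array([.3955,.1513]); p=s["eef_pos"][:2]-h; a=np.arctan2(p[1],p[0]);r=np.hypot(*p);print(a,r)
for d in [.1,.2,.3,.4,.5,.6,.7,.8, .84,.88,.92,.94,.96,.98,1.0,1.02]:
    q=r*np.array([np.cos(a-d),np.sin(a-d)])-p; print(-d,np.round(q*100,2).tolist())
E
```

```text
4.2 [0.45259398 0.25582275 0.22775614] [-0.64903347 -0.26436754  6.93319156] 0.2234406110623314
1.0708482905512464 0.11909965461965946
-0.1 [1.01, -0.62]
-0.2 [1.96, -1.34]
-0.3 [2.83, -2.15]
-0.4 [3.62, -3.05]
-0.5 [4.31, -4.02]
-0.6 [4.9, -5.05]
-0.7 [5.39, -6.14]
-0.8 [5.77, -7.27]
-0.84 [5.88, -7.73]
-0.88 [5.98, -8.19]
-0.92 [6.07, -8.66]
-0.94 [6.1, -8.9]
-0.96 [6.13, -9.13]
-0.98 [6.15, -9.37]
-1.0 [6.17, -9.61]
-1.02 [6.19, -9.85]
```

{"op": "move_arm", "data": {
  "increments": [
    [[1.0,-0.6,0.1],-0.1],
    [[1.95,-1.35,0.1],-0.2],
    [[2.85,-2.15,0.1],-0.3],
    [[3.6,-3.05,0.1],-0.4],
    [[4.3,-4.0,0.1],-0.5],
    [[4.9,-5.05,0.1],-0.6],
    [[5.4,-6.15,0.1],-0.7],
    [[5.75,-7.25,0.1],-0.8]
  ]
}}

```text
time_s: 5.0
eef_pos: [0.5099, 0.183, 0.2278]
tool_rot: [-0.0, 0.991, 0.132, 0.001]
ft_force: [-1.0, -0.2, 4.4]
finger_gap: 0.224
```

```bash
python3 - <<'E'
from h import *
s=manip.sense(); print(s["time_s"],s["eef_pos"],s["ft_force"],s["finger_gap"],s["joint_positions"])
h=np.array([.3955,.1513]); p=s["eef_pos"][:2]-h; a=np.arctan2(p[1],p[0]);r=np.hypot(*p);print(a,r)
cv2.imwrite("pics/w3.png",manip.grab_frame("wrist"))
E
```

```text
5.0 [0.50989485 0.18297148 0.22782773] [-1.01803096 -0.15064668  4.41562772] 0.22379853277383013 [2.39742106e-01 1.71510368e-01 1.63748239e+00 4.26627055e-04
 1.33128373e+00 1.54550280e+00]
0.27009561621376543 0.11869820746631819
```

View pics/w3.png

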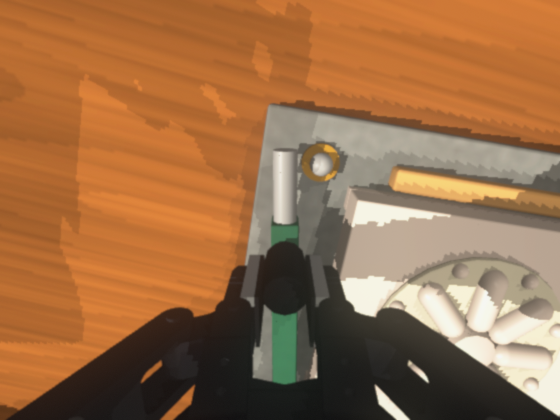

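{"op": "move_arm", "data": {
  "increments": [
    [[0.13,-0.48,0],-0.04],
    [[0.23,-0.94,0],-0.08],
    [[0.3,-1.4,0],-0.12],
    [[0.35,-1.65,0],-0.14],
    [[0.37,-1.88,0],-0.16],
    [[0.37,-1.88,0],-0.16]
  ]
}}

```text
time_s: 5.65
eef_pos: [0.513, 0.1651, 0.2278]
tool_rot: [-0.001, 0.998, 0.055, 0.0]
ft_force: [-3.2, 0.5, 5.4]
finger_gap: 0.226
```

```bash
python3 - <<'E'
from h import *
s=manip.sense(); print(s["time_s"],s["eef_pos"],s["ft_force"],s["finger_gap"])
h=np.array([.3955,.1513]); p=s["eef_pos"][:2]-h; a=np.arctan2(p[1],p[0]);r=np.hypot(*p);print(a,r)
cv2.imwrite("pics/w4.png",manip.grab_frame("wrist"))
E
```

```text
5.65 [0.51303526 0.16513106 0.22780107] [-3.20223839  0.47381543  5.40621788] 0.22633964344824117
0.11713710878358075 0.1183462547630294
```

View pics/w4.png

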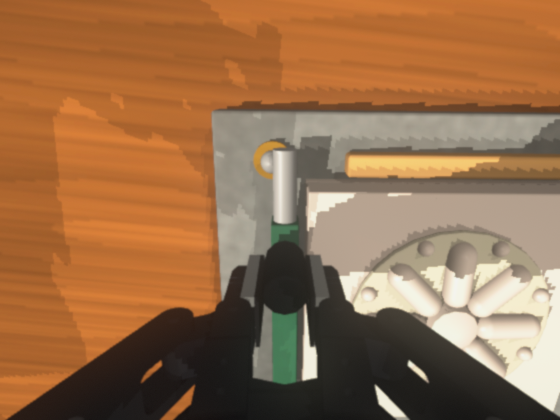

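{"op": "move_arm", "data": {
  "increments": [
    [[0.02,-0.12,0],-0.01],
    [[0.03,-0.24,0],-0.02],
    [[0.03,-0.35,0],-0.02],
    [[0.03,-0.35,0],-0.02]
  ]
}}

```text
time_s: 6.1
eef_pos: [0.5133, 0.163, 0.2277]
tool_rot: [-0.003, 0.999, 0.046, 0.001]
ft_force: [-1.9, 8.8, 4.7]
finger_gap: 0.221
```

```bash
python3 - <<'E'
from h import *
s=manip.sense(); print(s["time_s"],s["eef_pos"],s["ft_force"],s["finger_gap"])
h=np.array([.3955,.1513]); p=s["eef_pos"][:2]-h; a=np.arctan2(p[1],p[0]);r=np.hypot(*p);print(a,r)
cv2.imwrite("pics/w5.png",manip.grab_frame("wrist"))
E
```

```text
6.1 [0.51333474 0.16300119 0.22773227] [-1.90364606  8.75193347  4.71616722] 0.22110124179857335
0.09897718887226115 0.118414291820354
```

View pics/w5.png

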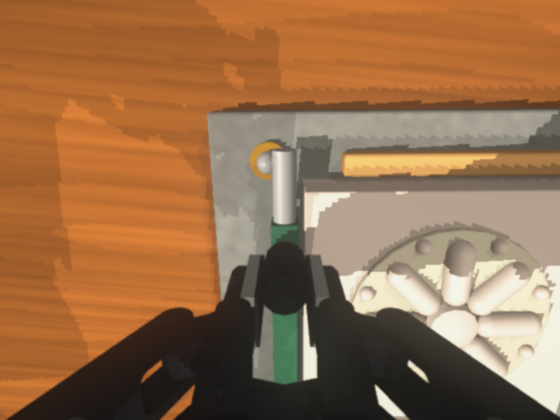

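{"op": "move_arm", "data": {
  "increments": [
    [[0.0,-0.15,0],0],
    [[0.0,-0.3,0],0],
    [[0.0,-0.3,0],0]
  ]
}}

```text
time_s: 6.45
eef_pos: [0.5133, 0.1619, 0.2277]
tool_rot: [-0.006, 0.999, 0.046, 0.001]
ft_force: [-2.3, 16.0, 3.4]
finger_gap: 0.227
```

{"op": "move_arm", "data": {
  "increments": [
    [[0,0.4,0],0],
    [[0,0.4,0],0],
    [[0,0.4,0],0],
    [[0,0.4,0],0]
  ],
  "fingers": 0.33
}}

```text
time_s: 6.85
eef_pos: [0.5135, 0.1613, 0.2263]
tool_rot: [0.0, 0.999, 0.044, -0.0]
ft_force: [0.9, -0.2, 0.9]
finger_gap: 0.329
```

{"op": "move_arm", "data": {
  "increments": [
    [[0,0,2],0],
    [[0,0,5],0],
    [[0,0,9],0],
    [[0,-1,11],0],
    [[0,-3,11],0],
    [[0,-3,11],0],
    [[0,-3,11],0]
  ]
}}

```text
time_s: 7.55
eef_pos: [0.5134, 0.1314, 0.3362]
tool_rot: [-0.0, 0.999, 0.044, -0.0]
ft_force: [0.5, 0.9, 0.5]
finger_gap: 0.329
```

```bash
python3 - <<'E'
from h import *
s=manip.sense(); print(s["time_s"],s["eef_pos"],s["ft_force"],s["finger_gap"])
cv2.imwrite("pics/w6.png",manip.grab_frame("wrist"))
cp=campose("wrist",s)
np.save("cp6.npy",np.array([cp[0].tolist(),np.diag(cp[1]).tolist(),cp[2].tolist()]))
E
```

```text
7.55 [0.5134138  0.13135468 0.33623776] [0.50531905 0.85237963 0.46324678] 0.32930824067983006
```

View pics/w6.png

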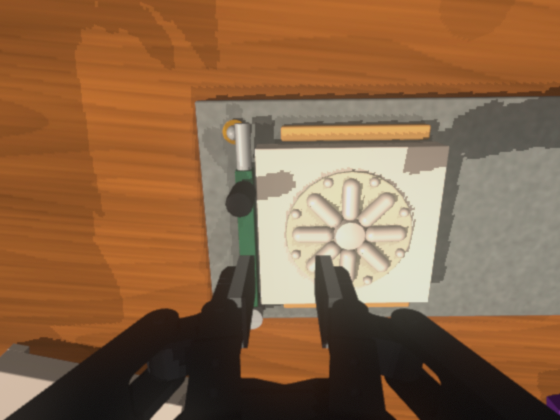

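```bash
python3 - <<'E'
from h import *
f=cv2.imread("pics/w6.png"); cv2.imwrite("pics/w6c.png",cv2.resize(f[85:335,185:460],None,fx=2.8,fy=2.4,interpolation=cv2.INTER_CUBIC))
cv2.imwrite("pics/top6.png",cv2.resize(manip.grab_frame("top")[160:300,150:410],None,fx=3,fy=3,interpolation=cv2.INTER_CUBIC))
E
```

```text
(no output)
```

View pics/w6c.png

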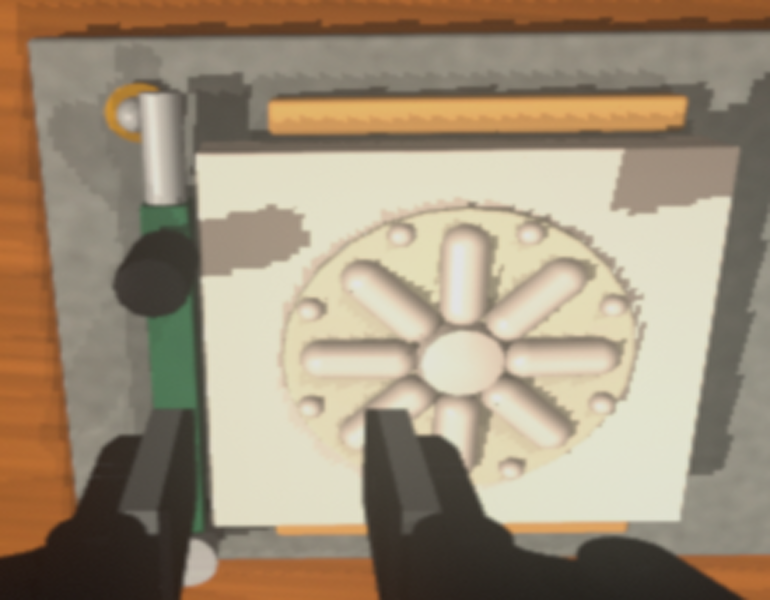

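View pics/top6.png

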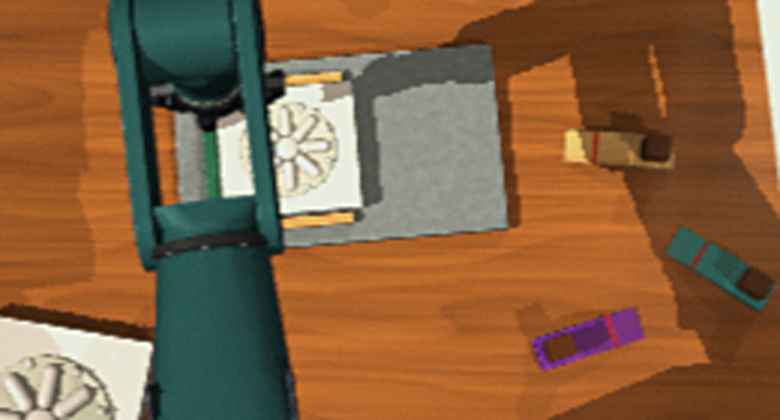

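```bash
python3 - <<'E'
from h import *
cp=campose("wrist")
g=lambda x,y:(185+x/2.8,85+y/2.4)
th=1.6704;t=np.array([.49289,.01998])
R=np.array([[np.cos(th),-np.sin(th)],[np.sin(th),np.cos(th)]])
inb=lambda X:np.round(R.T@(X[:2]-t)*1e3,1)
for nm,p,z in[("TL",(30,40),.018),("TR?",(768,33),.018),("tip",(161,96),.040),("hinge",(200,562),.045),("knob",(152,288),.078),("barL(top,end green)",(141,206),.042),("barR",(188,206),.042),("barL2",(155,408),.042),
 ("pl",(196,154),.044),("pl",(739,147),.044),("pl",(681,520),.044),("pl",(213,526),.044),("cheek in top",(269,135),.030),("cheek",(687,130),.03)]:
    X=ray(cp,g(*p),z);print(nm,np.round(X,4),inb(X))
E
```

```text
TL [0.5802 0.2081 0.018 ] [ 178.5 -105.6]
TR? [ 0.6011 -0.0031  0.018 ] [ -33.8 -105.4]
tip [0.5674 0.1671 0.04  ] [139.  -88.7]
hinge [0.3972 0.1455 0.045 ] [134.4  82.8]
knob [0.5161 0.1623 0.078 ] [139.3 -37.3]
barL(top,end green) [0.5318 0.1707 0.042 ] [146.1 -53.7]
barR [0.533  0.1576 0.042 ] [132.9 -53.6]
barL2 [0.4587 0.1633 0.042 ] [146.   19.7]
pl [0.5505 0.1562 0.044 ] [129.8 -70.9]
pl [0.5658 0.0089 0.044 ] [-18.3 -71.4]
pl [ 0.4284 -0.0059  0.044 ] [-19.3  66.7]
pl [0.4127 0.1424 0.044 ] [129.8  67.6]
cheek in top [0.5564 0.1368 0.03  ] [109.9 -74.8]
cheek [0.5685 0.0181 0.03  ] [ -9.4 -75.1]
```

{"op": "move_arm", "data": {
  "increments": [
    [[-0.2,-4,0],0.14],
    [[-0.4,-8.5,0],0.28],
    [[-0.6,-13,0],0.42],
    [[-0.8,-17.5,0],0.56],
    [[-1,-22,0],0.7],
    [[-1.2,-26.5,0],0.84],
    [[-1.4,-31,0],0.98],
    [[-1.6,-35.5,0],1.12]
  ],
  "fingers": 0.6
}}

```text
time_s: 8.45
eef_pos: [0.4977, -0.2212, 0.336]
tool_rot: [-0.001, 0.829, 0.559, 0.0]
ft_force: [0.9, -0.3, 0.0]
finger_gap: 0.597
```

{"op": "move_arm", "data": {
  "increments": [
    [[-0.3,-4.2,0],0.14],
    [[-0.5,-8,0],0.266],
    [[-0.5,-10.4,0],0.266],
    [[-0.5,-10.4,0],0.266],
    [[-0.5,-10.4,0],0.266]
  ]
}}

```text
time_s: 8.95
eef_pos: [0.493, -0.3239, 0.3357]
tool_rot: [-0.001, 0.75, 0.661, 0.0]
ft_force: [0.3, 0.1, -0.7]
finger_gap: 0.602
```

```bash
python3 - <<'E'
from h import *
s=manip.sense(); print(s["time_s"],s["eef_pos"],s["joint_positions"],s["tool_rot"])
cv2.imwrite("pics/w7.png",manip.grab_frame("wrist"))
cp=campose("wrist",s)
for d in manip.look_for("wrist","wedge"): print(d["score"],cp[0]@d["centre"]+cp[1])
f=cv2.imread("pics/w7.png"); cv2.imwrite("pics/w7c.png",cv2.resize(f[130:330,160:420],None,fx=3,fy=3,interpolation=cv2.INTER_CUBIC))
E
```

```text
8.95 [ 0.49298921 -0.3238514   0.33567402] [-6.77534268e-01  1.98782660e-01  1.38199692e+00  8.10282664e-04
  1.56295611e+00 -5.51717020e-01] [-1.12478400e-03  7.50163732e-01  6.61251134e-01  2.17133776e-04]
0.97 [ 0.49863853 -0.28820634  0.01635545]
0.88 [ 0.37453001 -0.39281236  0.00945888]
0.87 [ 0.29324403 -0.25297131  0.01664286]
```

View pics/w7.png

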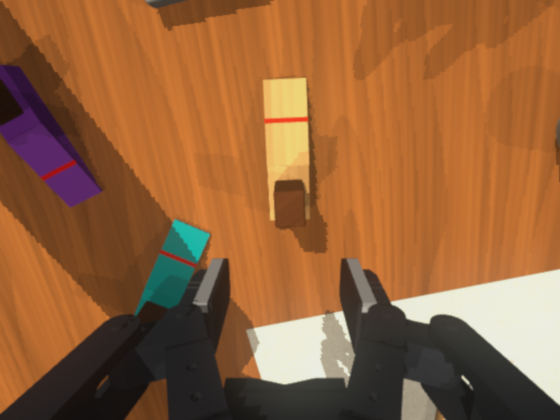

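View pics/w7c.png

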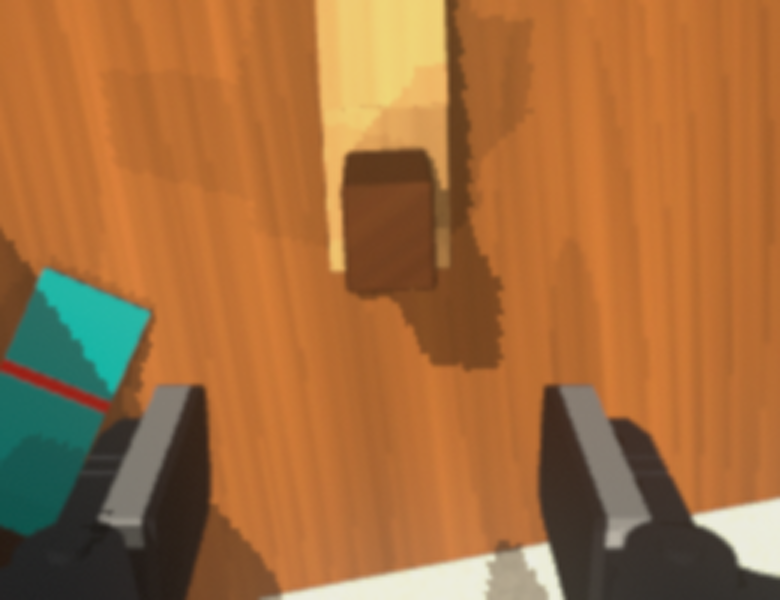

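```bash
python3 - <<'E'
from h import *
s=manip.sense();cp=campose("wrist",s)
g=lambda x,y:(160+x/3,130+y/3)
P=np.array([ray(cp,g(*p),.058) for p in[(342,184),(432,183),(437,290),(347,294)]]); H=P.mean(0)
N=(ray(cp,(263.5,79),.003)+ray(cp,(306,78),.003))/2
print(P.round(4),H,N,np.linalg.norm((N-H)[:2]),np.arctan2(*(N-H)[1::-1]))
print(fitpose([(.015,.012),(.015,-.012),(-.015,-.012),(-.015,.012)],P))
print("edges",np.arctan2(*(ray(cp,(263.5,79),.003)-ray(cp,g(330,270),.02))[1::-1]))
print("delta cm",(H-s["eef_pos"])*100, 'toolx yaw',2*np.arctan2(s["tool_rot"][2],s["tool_rot"][1]))
E
```

```text
[[ 0.4868 -0.3136  0.058 ]
 [ 0.5093 -0.3162  0.058 ]
 [ 0.5075 -0.3452  0.058 ]
 [ 0.4841 -0.3434  0.058 ]] [ 0.49689966 -0.32960437  0.058     ] [ 0.50507332 -0.23326186  0.003     ] 0.09668861353135763 1.4861594468128947
(np.float64(1.4871586248597464), array([ 0.49689966, -0.32960437]), array([[ 0.6,  0. ],
       [-0.8, -0.5],
       [-0.1,  0.4],
       [ 0.4,  0.2]]))
edges 1.4837894005649648
delta cm [  0.37577931  -0.67680894 -27.82622957] toolx yaw 1.4467334274484913
```

{"op": "move_arm", "data": {
  "increments": [
    [[0.4,-0.6,-3.5],0.04],
    [[0.4,-0.6,-7],0.04],
    [[0.4,-0.6,-10.5],0.04],
    [[0.4,-0.6,-13.5],0.04],
    [[0.4,-0.6,-13.5],0.04],
    [[0.4,-0.6,-13.5],0.04]
  ]
}}

```text
time_s: 9.65
eef_pos: [0.4972, -0.329, 0.202]
tool_rot: [-0.0, 0.736, 0.677, 0.0]
ft_force: [-0.1, -0.0, 0.3]
finger_gap: 0.599
```

```bash
python3 - <<'E'
from h import *
s=manip.sense(); print(s["time_s"],s["eef_pos"],s["ft_force"])
cv2.imwrite("pics/w8.png",manip.grab_frame("wrist"))
E
```

```text
9.65 [ 0.49716541 -0.32895503  0.20199572] [-0.12091609 -0.04659084  0.28968049]
```

View pics/w8.png

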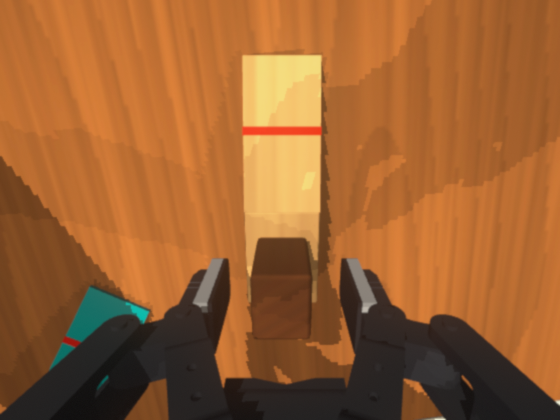

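{"op": "move_arm", "data": {
  "increments": [
    [[0,0,0],0],
    [[0,0,0],0],
    [[0,0,0],0],
    [[0,0,0],0],
    [[0,0,0],0]
  ],
  "fingers": 0.0,
  "force": 50
}}

```text
time_s: 10.2
eef_pos: [0.4975, -0.3306, 0.2046]
tool_rot: [0.002, 0.737, 0.676, 0.0]
ft_force: [0.2, -0.0, 5.8]
finger_gap: 0.272
```

{"op": "move_arm", "data": {
  "increments": [
    [[0,0,1],0],
    [[0,0,2.5],0],
    [[0,0,4],0],
    [[0,0,5],0],
    [[0,0,5],0],
    [[0,0,5],0]
  ]
}}

```text
time_s: 10.8
eef_pos: [0.4968, -0.33, 0.2521]
tool_rot: [0.0, 0.737, 0.676, 0.0]
ft_force: [-0.2, 0.8, -1.8]
finger_gap: 0.269
```

```bash
python3 - <<'E'
from h import *
s=manip.sense(); print(s)
cv2.imwrite("pics/w9.png",manip.grab_frame("wrist"))
E
```

```text
{'time_s': 10.8, 'joint_positions': array([-6.81425334e-01,  2.64836402e-01,  1.47302338e+00,  3.27612640e-05,
        1.40301787e+00, -5.96005891e-01]), 'joint_vel': array([ 0.00068478,  0.01501869,  0.02144393, -0.00026959, -0.00181839,
        0.00044849]), 'effort': array([-1.61148844e-03, -4.26278007e+01, -3.08449566e+01,  2.60434620e-02,
       -1.86291011e-02,  4.86981207e-04]), 'eef_pos': array([ 0.49679184, -0.33002788,  0.25213737]), 'tool_rot': array([3.51301088e-04, 7.36654907e-01, 6.76268748e-01, 6.82294392e-05]), 'ft_force': array([-0.17270669,  0.84876186, -1.79289603]), 'moment': array([0.00696799, 0.04402107, 0.02449716]), 'finger_gap': 0.2691471089504944}
```

View pics/w9.png

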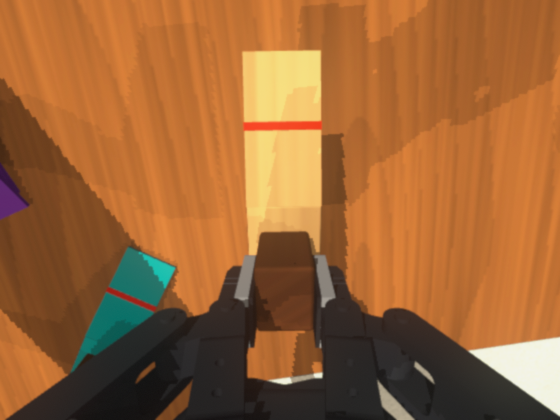

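{"op": "move_arm", "data": {
  "increments": [
    [[0.2,4,0],0.04],
    [[0.4,8,0],0.08],
    [[0.6,12,0],0.12],
    [[0.8,16,0],0.16],
    [[1.0,20,0],0.185],
    [[1.0,22,0],0.185],
    [[1.0,22,0],0.185],
    [[1.0,22,0],0.185]
  ]
}}

```text
time_s: 11.65
eef_pos: [0.5066, -0.1098, 0.2511]
tool_rot: [-0.0, 0.671, 0.742, -0.001]
ft_force: [0.3, -0.5, -1.4]
finger_gap: 0.272
```

```bash
python3 - <<'E'
from h import *
s=manip.sense(); print(s["time_s"],s["eef_pos"],s["tool_rot"],s["ft_force"])
cp=campose("wrist",s)
f=manip.grab_frame("wrist");cv2.imwrite("pics/w10.png",f)
cv2.imwrite("pics/w10c.png",cv2.resize(f[0:210,150:430],None,fx=2.8,fy=2.8,interpolation=cv2.INTER_CUBIC))
E
```

```text
11.65 [ 0.5066039  -0.10982482  0.25106666] [-3.16984930e-04  6.70618347e-01  7.41802283e-01 -5.53253370e-04] [ 0.27411384 -0.48685265 -1.41143277]
```

View pics/w10.png

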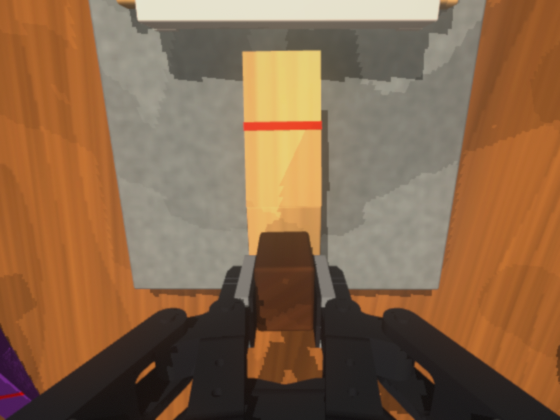

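View pics/w10c.png

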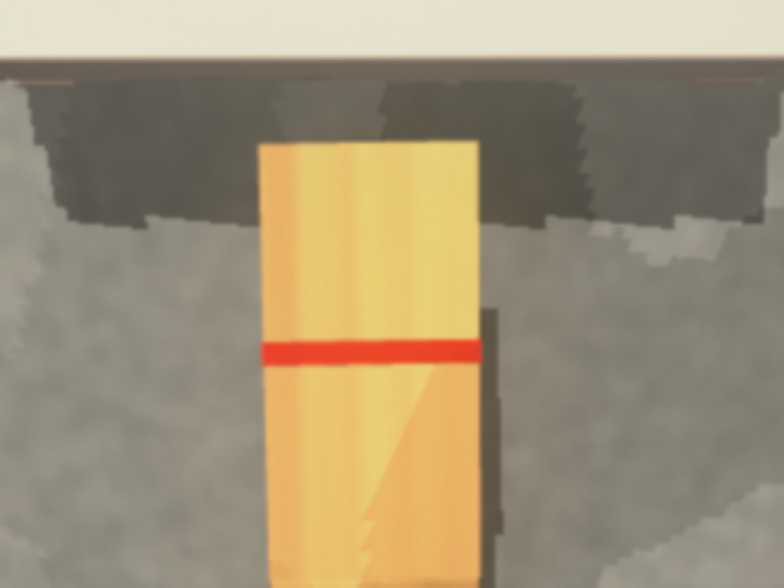

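```bash
python3 - <<'E'
from h import *
s=manip.sense();cp=campose("wrist",s)
th=1.6704;t=np.array([.49289,.01998])
R=np.array([[np.cos(th),-np.sin(th)],[np.sin(th),np.cos(th)]])
inb=lambda X:np.round(R.T@(X[:2]-t)*1e3,1)
print("tcp",inb(s["eef_pos"]),2*np.arctan2(s["tool_rot"][2],s["tool_rot"][1]))
g=lambda x,y:(150+x/2.8,y/2.8)
for nm,p,z in[("nose",(258,143),.0495),("nose",(478,141),.0495),("red",(370,352),.0575),("plaquetop",(20,57),.044),("plaquetop",(760,57),.044),("lip",(250,80),.024),("lip",(600,80),.024)]:
    print(nm,inb(ray(cp,g(*p),z)))
for p in((134,289),(440,288)):print("board front",inb(ray(cp,p,.018)))
E
```

```text
tcp [-131.2   -0.7] 1.6701893019700789
nose [-34.3  18.6]
nose [-34.1 -17.4]
red [-67.1   0.3]
plaquetop [-20.7  57.9]
plaquetop [-20.8 -64.1]
lip [-21.   22.6]
lip [-21.  -42.2]
board front [-179.5  101.9]
board front [-179.  -106.6]
```

{"op": "move_arm", "data": {
  "increments": [
    [[0,0,-1],0],
    [[0,0,-2],0],
    [[0,0,-2.6],0],
    [[0,0,-2.6],0],
    [[0,0,-2.6],0]
  ]
}}

```text
time_s: 12.2
eef_pos: [0.5067, -0.1103, 0.2253]
tool_rot: [-0.0, 0.671, 0.741, -0.0]
ft_force: [0.1, 0.0, -1.7]
finger_gap: 0.269
```

{"op": "move_arm", "data": {
  "increments": [
    [[0,0,-0.1],0],
    [[0,0,-0.2],0],
    [[0,0,-0.2],0]
  ]
}}

```text
time_s: 12.5
eef_pos: [0.5068, -0.11, 0.2239]
tool_rot: [0.0, 0.671, 0.741, 0.0]
ft_force: [-0.5, -0.1, -1.6]
finger_gap: 0.271
```

{"op": "move_arm", "data": {
  "increments": [
    [[0,0,-0.1],0],
    [[0,0,-0.2],0],
    [[0,0,-0.2],0]
  ]
}}

```text
time_s: 12.8
eef_pos: [0.5069, -0.11, 0.2226]
tool_rot: [0.0, 0.671, 0.741, 0.0]
ft_force: [-1.9, 1.2, 3.4]
finger_gap: 0.274
```

{"op": "move_arm", "data": {
  "increments": [
    [[-0.04,0.4,0],0],
    [[-0.08,0.8,0],0],
    [[-0.12,1.2,0],0],
    [[-0.16,1.6,0],0],
    [[-0.2,2.0,0],0],
    [[-0.23,2.3,0],0],
    [[-0.25,2.5,0],0],
    [[-0.25,2.5,0],0]
  ]
}}

```text
time_s: 13.6
eef_pos: [0.5046, -0.0848, 0.2225]
tool_rot: [0.001, 0.671, 0.742, 0.0]
ft_force: [-0.3, -3.4, 4.7]
finger_gap: 0.272
```

{"op": "move_arm", "data": {
  "increments": [
    [[-0.02,0.2,0],0],
    [[-0.04,0.4,0],0],
    [[-0.06,0.6,0],0],
    [[-0.08,0.8,0],0],
    [[-0.1,1.0,0],0],
    [[-0.12,1.2,0],0],
    [[-0.12,1.2,0],0]
  ]
}}

```text
time_s: 14.3
eef_pos: [0.5035, -0.0741, 0.2225]
tool_rot: [0.002, 0.671, 0.741, -0.001]
ft_force: [0.9, -7.9, 4.8]
finger_gap: 0.275
```

```bash
python3 - <<'E'
from h import *
s=manip.sense(); print(s["time_s"],s["eef_pos"],s["tool_rot"],s["ft_force"])
f=manip.grab_frame("wrist");cv2.imwrite("pics/w11.png",f)
f=manip.grab_frame("side");cv2.imwrite("pics/s11c.png",cv2.resize(f[170:290,200:330],None,fx=5,fy=5,interpolation=cv2.INTER_CUBIC))
E
```

```text
14.3 [ 0.50347274 -0.07407035  0.22253225] [ 0.0021883   0.67108616  0.74137558 -0.00091046] [ 0.89230832 -7.92639829  4.82754396]
```

View pics/w11.png

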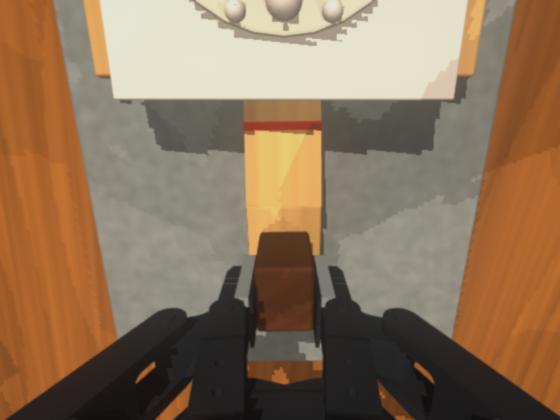

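View pics/s11c.png

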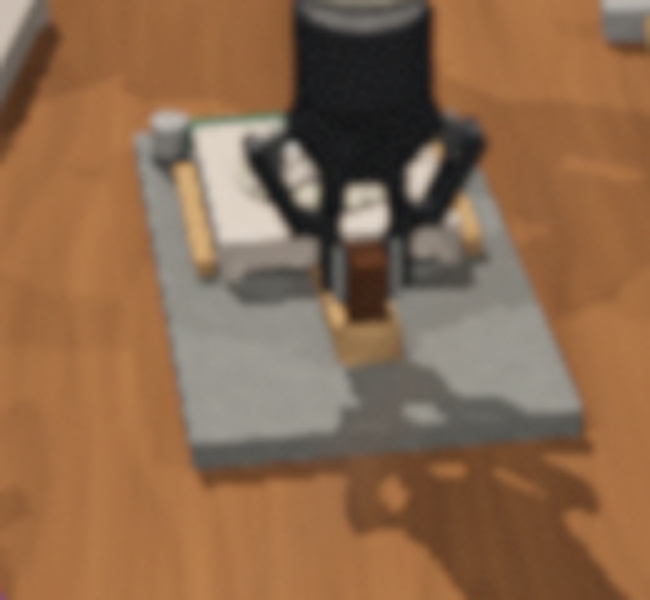

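```bash
cat > m.py <<'E'
from h import *
import sys
def rep(vs,us=(150,420),zr=.2226):
    s=manip.sense();cp=campose("wrist",s)
    th=1.6704;t=np.array([.49289,.01998])
    R=np.array([[np.cos(th),-np.sin(th)],[np.sin(th),np.cos(th)]])
    inb=lambda X:R.T@(X[:2]-t)*1e3
    tc=inb(s["eef_pos"]);print("tcp",tc.round(1),"nose",(tc[0]+97).round(1))
    for l in(0,2,4,5,6):
        # top front edge leans: slab tilts by l/150 about heel, edge shifts back ~l*26/150 relative lip
        x=np.mean([inb(ray(cp,(u,v),.044+l*1e-3))[0] for u,v in zip(us,vs)])
        lip=x-20*l/150
        print("lift",l,"topedge",round(x,1),"lip",round(lip,1),"in from nose",round(tc[0]+97-lip,1),"-> ramp lift",round(3+17/70*(tc[0]+97-lip)-6,2))
E
python3 -c "
from m import *
rep((99,99))
f=cv2.imread('pics/w11.png');cv2.imwrite('pics/w11c.png',cv2.resize(f[80:150,200:460],None,fx=3,fy=6))"
```

```text
tcp [-94.7  -1.2] nose 2.3
lift 0 topedge -19.1 lip -19.1 in from nose 21.4 -> ramp lift 2.21
lift 2 topedge -19.1 lip -19.4 in from nose 21.7 -> ramp lift 2.26
lift 4 topedge -19.0 lip -19.6 in from nose 21.9 -> ramp lift 2.32
lift 5 topedge -19.0 lip -19.7 in from nose 22.0 -> ramp lift 2.34
lift 6 topedge -19.0 lip -19.8 in from nose 22.1 -> ramp lift 2.37
```

View pics/w11c.png

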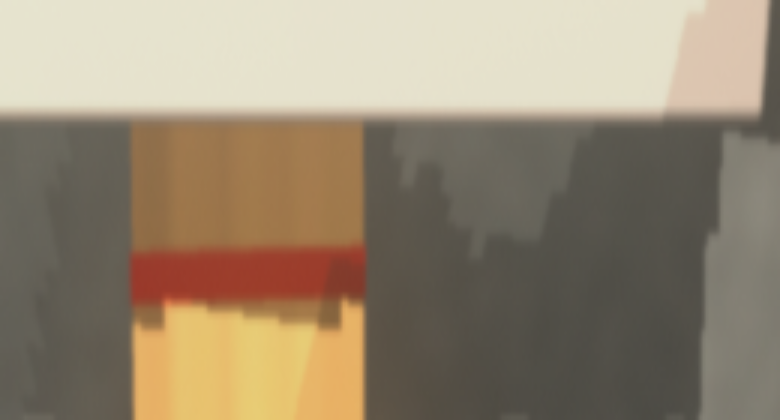

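{"op": "move_arm", "data": {
  "increments": [
    [[-0.02,0.2,0],0],
    [[-0.04,0.4,0],0],
    [[-0.06,0.6,0],0],
    [[-0.08,0.8,0],0],
    [[-0.08,0.8,0],0]
  ]
}}

```text
time_s: 14.9
eef_pos: [0.5026, -0.066, 0.2225]
tool_rot: [0.002, 0.671, 0.741, -0.001]
ft_force: [0.3, -7.2, 4.6]
finger_gap: 0.27
```

```bash
python3 - <<'E'
from m import *
s=manip.sense(); print(s["time_s"],s["eef_pos"],s["tool_rot"],s["ft_force"])
f=manip.grab_frame("wrist");cv2.imwrite("pics/w12.png",f)
cv2.imwrite('pics/w12c.png',cv2.resize(f[80:150,200:460],None,fx=3,fy=6))
E
```

```text
14.9 [ 0.50262143 -0.06602882  0.22253808] [ 0.00205568  0.67109348  0.74136933 -0.00091282] [ 0.31775376 -7.22350506  4.59884266]
```

View pics/w12c.png

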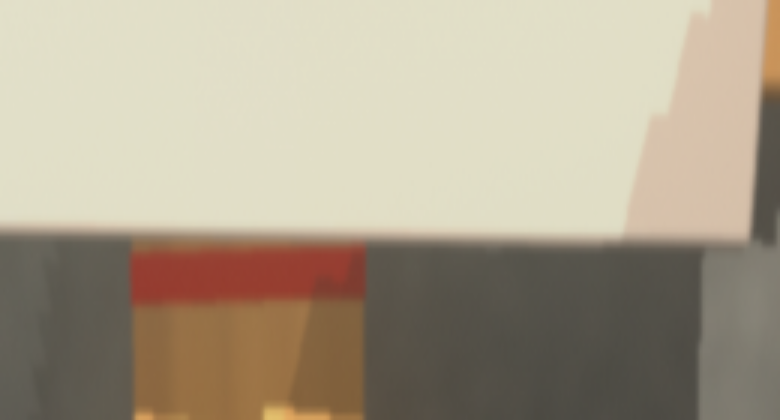

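```bash
python3 -c "
from m import *
rep((119.3,119.5),(245,320))
s=manip.sense();cp=campose('wrist',s)
th=1.6704;d=np.array([np.cos(th),np.sin(th),0]);o=s['eef_pos']*[1,1,0]
for k in (33,40): print(k,proj(cp,o+d*(.097-k/1e3)+[0,0,.018+.003+17/70*k/1e3]))
print(proj(cp,o+d*.0+[0,0,.076]))
"
```

```text
tcp [-86.6  -1.1] nose 10.4
lift 0 topedge -19.2 lip -19.2 in from nose 29.6 -> ramp lift 4.19
lift 2 topedge -19.0 lip -19.3 in from nose 29.7 -> ramp lift 4.22
lift 4 topedge -18.9 lip -19.4 in from nose 29.8 -> ramp lift 4.24
lift 5 topedge -18.8 lip -19.5 in from nose 29.9 -> ramp lift 4.26
lift 6 topedge -18.7 lip -19.5 in from nose 29.9 -> ramp lift 4.27
33 [283.43020632 124.32073855]
40 [283.45811357 140.01068898]
[283.70347568 301.91205747]
```

View pics/w12.png

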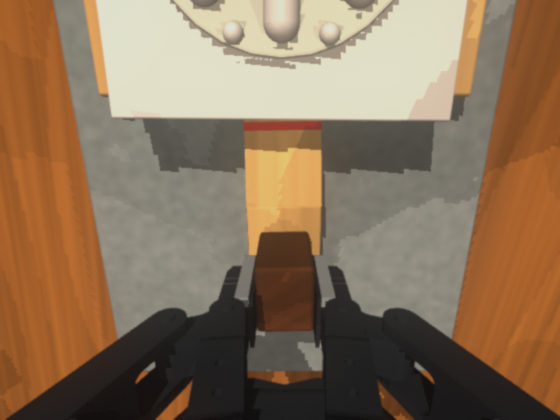

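{"op": "move_arm", "data": {
  "increments": [
    [[-0.02,0.15,0],0],
    [[-0.03,0.35,0],0],
    [[-0.03,0.35,0],0],
    [[-0.03,0.35,0],0]
  ]
}}

```text
time_s: 15.35
eef_pos: [0.5023, -0.0626, 0.2226]
tool_rot: [0.002, 0.671, 0.741, -0.001]
ft_force: [1.5, -7.3, 5.1]
finger_gap: 0.271
```

```bash
python3 - <<'E'
from m import *
s=manip.sense(); print(s["time_s"],s["eef_pos"],s["tool_rot"],s["ft_force"],s["finger_gap"])
f=manip.grab_frame("wrist");cv2.imwrite("pics/w13.png",f)
cv2.imwrite('pics/w13c.png',cv2.resize(f[80:150,200:460],None,fx=3,fy=6))
f=manip.grab_frame("side");cv2.imwrite("pics/s13c.png",cv2.resize(f[150:280,200:340],None,fx=4.5,fy=4.5,interpolation=cv2.INTER_CUBIC))
f=manip.grab_frame("top");cv2.imwrite("pics/t13c.png",cv2.resize(f[110:260,150:410],None,fx=3,fy=3,interpolation=cv2.INTER_CUBIC))
E
```

```text
15.35 [ 0.50232023 -0.0626139   0.22257123] [ 0.00201808  0.67113968  0.74132763 -0.00089774] [ 1.47446524 -7.34817342  5.05464039] 0.27109445073149363
```

View pics/w13c.png

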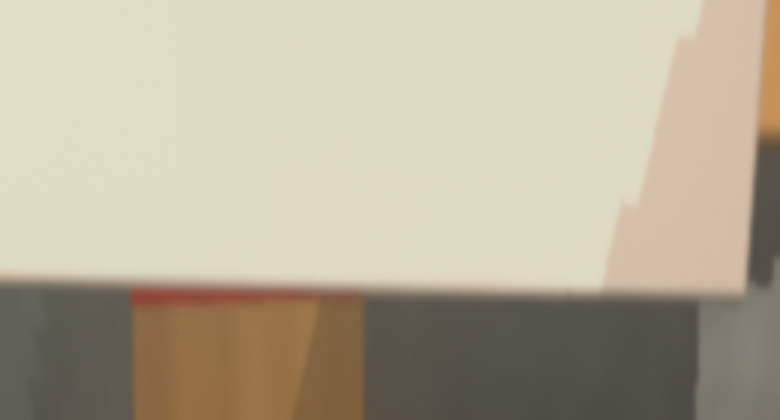

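View pics/s13c.png

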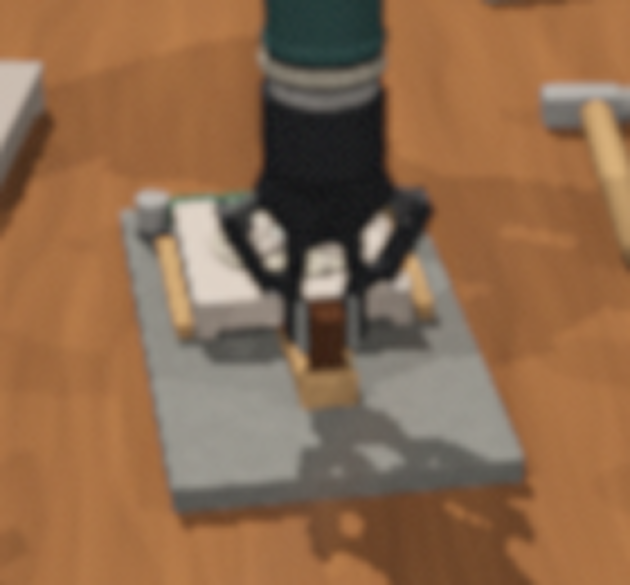

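View pics/t13c.png

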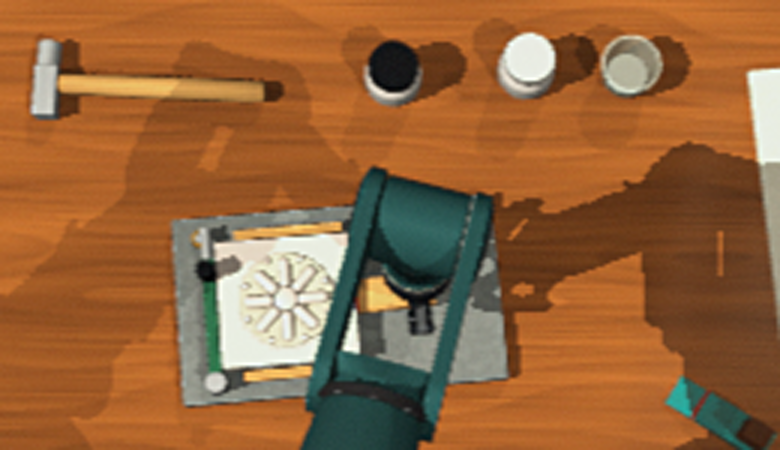

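```bash
python3 -c "
from m import *
rep((127.6,128.4),(245,320))
"
```

```text
tcp [-83.1  -1.2] nose 13.9
lift 0 topedge -19.3 lip -19.3 in from nose 33.1 -> ramp lift 5.05
lift 2 topedge -19.1 lip -19.3 in from nose 33.2 -> ramp lift 5.06
lift 4 topedge -18.9 lip -19.4 in from nose 33.3 -> ramp lift 5.08
lift 5 topedge -18.8 lip -19.4 in from nose 33.3 -> ramp lift 5.09
lift 6 topedge -18.7 lip -19.5 in from nose 33.3 -> ramp lift 5.09
```

View pics/w13.png

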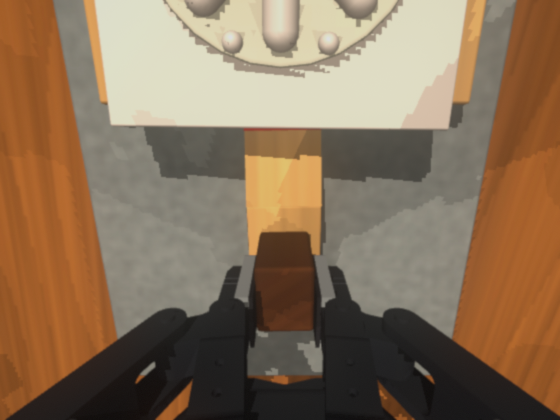

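```bash
python3 -c "
from h import *
print(manip.sign_off()); s=manip.sense(); print(s['time_s'],s['eef_pos'],s['ft_force'],s['finger_gap'])"
```

```text
the job is handed in; nothing more can be done
None
the job is handed in; nothing more can be done
```

I handed the job in at about 15.5 s of the 59 s allowed, with the keeper bar shut and the plaque's front lip raised about 5 mm on the wedge. No verdict came back.

- **Keeper bar:** I gripped the knob and swung the bar along its arc until it met the hinge stop. The resistance reached 16 N there, above the ball's 5 to 10 N. The wrist picture then showed the bar exactly across the board, with the ball behind it. The last overhead picture still showed it shut.
- **Wedge:** I picked up the wooden wedge, set it on the lane (contact at the expected height) and pushed it nose first under the lip.
- **Lift:** By the picture and the tool position, the lip sits about 33 mm from the nose, at the red line, which gives 4.9 to 5.1 mm. This comes from the ramp's shape; I did not measure the lip's height directly.
- **Other things:** The wedge was still gripped and pressed down on the board with a few newtons. The pictures show the gripper clear of the plaque. The jars, cup and hammer were not approached.

**Small disagreements:**
- The red line showed the nose about 0.7 mm further back than the tool position suggests.
- The plaque is turned by less than half a degree.
- The tool leans about 0.004 rad under the push.
- I measured 2 to 3 mm between the plaque's rear and the bar. The plaque did not move during the last two pushes, so it is probably against the bar and the gap is measuring error.
- That the rear edge stayed down follows from the way the plaque was lifted; I did not measure it.

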